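# Steady tin up the ramp onto the serving stand

## Task

One of the two round steel tins has a bulged bottom: press on the rims of their lids until you have made that one rock. Then push the other, steady tin up the ramp and over the lip of the serving stand, so that it stands flat in the bed behind the lip. Leave the rocking tin upright where it stands, and do not disturb the pitcher, the glass mug and the napkin box.

Things in the scene. Friction and masses are not known exactly. Their poses are not given: they have to be found in the camera images.
- tin_1_center (a point): one of two like tins on the counter to the robot's right (steel, flat white lid, no knob): round, 116 mm across, 50 mm tall, 0.3 to 0.5 kg, too wide to grasp; wall starts 4 mm above the counter. Point on its axis, 25 mm above the counter; z up. Which tin is nearer to the robot changes. One of the two stands steady on a foot 110 mm across and does not tip when its rim is pressed.
- tin_2_center (a point): same point of the other tin, same look and sizes. One of the two has a bulged bottom and rests level on a spot 30 mm across; pressed with 5 to 10 N, 10 to 15 mm inside the lid's edge, it tips about 0.09 rad, the lid there going 5 mm outward and 3 mm down. Fingers pressing straight down pin the lid by friction: to let it tip, ease them 6 mm outward, away from the axis, while pressing.
- bed (a point): centre of the serving stand's bed, level with its surface 14 mm above the counter. Stand: grey, fixed, 152 mm wide; y points up the ramp and into the bed. Bed: y -66 to 66 mm, two flats x 32 to 70 mm either side of a drain channel 8 mm deep. Before it (y -74 to -66) a lip, top 20 mm above the counter; side rims x 70 to 76, top 25 mm; back wall y 66 to 74, top 40 mm above the counter.
- ramp_foot (a point): middle of the ramp's lower edge, at counter level, 194 mm before the bed's centre. From here the ramp (152 mm wide, no side rims) climbs evenly along the stand's y axis over 120 mm to the lip's top, 20 mm above the counter. Same axes as the bed. Dry plastic: a tin pushed dead level can jam against fingers that do not rise with it; easing up along the slope frees it.
- pitcher: bystander: steel jug with a handle, 86 mm across, 105 mm tall; origin at the centre of its underside
- glass_mug: bystander: glass mug, 80 mm across, 85 mm tall, handle to its x side; origin at the centre of its underside
- napkin_box: bystander: clear plastic box of napkins, 100 x 100 x 60 mm; origin at the centre of its underside
Things that resemble listed ones, but are neither listed nor needed, are in the scene too. What is shaped like the part that bears tin_1_center but purple or turquoise is not meant. Leave any yellow look-alike of the part that bears tin_2_center alone.

How it is judged:
On the way:
1. the tin with the bulged bottom is made to rock, where it stands, by pressing its rim (((angle between tin_1_center's own z axis and vertical between 0.06 and 0.3 rad and distance of tin_1_center from where it was at the start of the episode below 0.04 m and y of tin_1_center in the frame of bed below -0.3 m and height (world z) of tin_1_center below 0.0275 m) or (angle between tin_2_center's own z axis and vertical between 0.06 and 0.3 rad and distance of tin_2_center from where it was at the start of the episode below 0.04 m and y of tin_2_center in the frame of bed below -0.3 m and height (world z) of tin_2_center below 0.0275 m))), for 0.1 s.
At the end, for the whole second after the job is handed in: One tin stands flat (0.03 rad) in the bed behind the lip, centre within 14 mm of the bed's along y, its foot on the bed to 2 mm (the bulged one would sink 4 mm into the channel); the other stands upright within 40 mm of its start; pitcher, mug and napkin box within 30 mm of theirs (((x of tin_1_center in the frame of bed between -0.016 and 0.016 m and y of tin_1_center in the frame of bed between -0.014 and 0.014 m and z of tin_1_center in the frame of bed between 0.023 and 0.027 m and angle between tin_1_center's own z axis and vertical below 0.03 rad and distance of tin_2_center from where it was at the start of the episode below 0.04 m and angle between tin_2_center's own z axis and vertical below 0.04 rad) or (x of tin_2_center in the frame of bed between -0.016 and 0.016 m and y of tin_2_center in the frame of bed between -0.014 and 0.014 m and z of tin_2_center in the frame of bed between 0.023 and 0.027 m and angle between tin_2_center's own z axis and vertical below 0.03 rad and distance of tin_1_center from where it was at the start of the episode below 0.04 m and angle between tin_1_center's own z axis and vertical below 0.04 rad)) and distance of each of pitcher, glass_mug, napkin_box from where it was at the start of the episode below 0.03 m); the robot touches nothing.
It fails at once if a tin is tipped over (angle between any of tin_1_center, tin_2_center's own z axis and vertical above 0.6 rad).
It fails at once if both tins are shoved away from their places (distance of each of tin_1_center, tin_2_center from where it was at the start of the episode above 0.06 m).
It fails at once if a bystander is disturbed (distance of any of pitcher, glass_mug, napkin_box from where it was at the start of the episode above 0.05 m).
It also fails if it takes over 64 s, if anything falls off the work surface, if the arm or the gripper's body presses on something with over 40 N, if the wrist force passes 120 N, or if a joint passes its speed limit or range.

## Robot

A 7-joint arm with a two-finger parallel gripper is mounted at the origin on the work surface. World frame = base frame: x ahead of the robot, y to its left, z up, the work surface at z = 0. Lengths are in m, angles in rad, forces in N, time in s.
With the tool pointing down it reaches from about 0.4 to 0.875 m from the base axis. Payload 19.3 kg.
Tool frame: the origin (TCP) lies midway between the tips of the shut fingers; the grasp point (between the pads) lies 19 mm behind it; z points along the fingers, y is the line along which they close (so a half turn about z gives the same grasp; the last joint's range is limited). The gripper opens to 85 mm and grips with 20 to 120 N. Pads are 22 mm wide; open, the fingers measure 114 mm over their backs; the gripper's body (76 mm by 85 mm) begins 54 mm behind the grasp point. The pads swing forward as they close: fully open they stand 13 mm farther back than shut.
Start: joints at [1.11, 0.521, -0.036, 1.599, 0.021, 1.021, -0.113], TCP at [0.238, -0.578, 0.231] pointing down, gripper open.
Joint ranges: [-2.91, 2.91], [-0.3, 2.13], [-1.5, 1.42], [0.17, 2.43], [-1.26, 4.41], [0.16, 1.93], [-2.52, 2.52]. Speed limits (rad/s): [1.89, 1.89, 2.39, 2.39, 3.01, 3.01, 3.01].

## Interface

Orientations are given as [roll, pitch, yaw] about the fixed x, y, z axes, in that order (R = Rz(yaw) Ry(pitch) Rx(roll)).
In Python, from workcell import * gives the robot as it stands. The module is installed in compiled form; this text tells all that it offers.
- The arm moves only by the tool play_rows, never from a script. Its argument "deltas" is a list of rows, each a list of 7 numbers: the shift along the tool's x, y, z in units of 500 mm (1.0 is 500 mm), then the turn, a rotation vector about the tool's x, y, z in units of 120 degrees (1.0 is 120 degrees), then the closure, from 0 (fully open) to 1 (shut). A call has 1 to 10 rows; each row is the pose to reach, as a shift and turn from the pose commanded when the call began, along the tool's axes at that moment; what a row does not reach only later rows make up. A row lasts 1/10 s, in which the tool goes at most 50 mm and 8.59 degrees, less where a joint would pass 70% of its speed; a pose out of reach is approached as far as the arm can. A call with a number of a shift or a turn outside -1 to 1 is refused whole. A call with a gripper value outside its range is refused whole. The fingers move at their own pace and stop on an object; "newtons" is the grip in N (left out, the last holds). Time passes only in rows, so rows that repeat a pose let the fingers close. It gives the time, the measured TCP pose, the force, the opening and the grip force at its end, in the units of the state.
- observe(): the state, without advancing time (a new reading comes with each control period).
- grab_frame(name): name is "side" or "top"; returns the picture (420x560x3 uint8, red, green, blue); there is no depth.
- get_calibration(name): a dict with "fovy" (degrees; the focal length in pixels is half the picture's height over the tangent of half this angle, whatever the lens; pixels are square), "cx", "cy" (the principal point, pixels), "k1" (the pictures are not rectified: a ray, as slopes to the right and down, at radius r is drawn at 1 + k1 r^2 times it, then the intrinsics apply), "xyz" and "rotation" of the camera in the world. Camera axes: x right, y down, z forward; pixel columns grow to the right and rows downward; lengths in m; the calibration is good to about 2 mm. A picture is of the moment at which its call begins. get_calibration takes no time and is no camera call.
- job_done(): hands the job in; it is judged then, once.
The state is a dict: "clock": time; "qpos": joint angles; "qd": joint speeds; "joint_efforts": joint torques, N m; "position": TCP position; "tool_rot": TCP orientation; "force": force on the tool from outside, world axes, zero at the start; "moment": the same for the moment, N m; "grip_width": finger opening in m; "finger_force": force on a finger pad.
Only numpy, scipy, OpenCV 4.12 (cv2) and the standard library are available. Lean on these libraries where they do the work, as an engineer would, in place of code of your own. Each camera call takes 0.05 s, during which the arm holds its last target. There are 200 camera calls.

## Working session

There is one attempt and no reset: what is moved stays moved. The work goes in short steps, Python scripts to look and compute and a tool call to move; the robot and the scene stay as the last step left them, time stands still between calls to the robot, and variables do not carry over. Pictures are saved under pics/ and viewed, at most 10 in all, crops included, and the job is handed in when it is done.

Besides the shell and the picture viewer there is one more tool, called after "Call:" by a JSON object that holds its "op" and its "data", one argument or row to a line. play_rows: Moves the arm, as the interface text tells. Its arguments: {"type":"object","properties":{"deltas":{"type":"array"},"newtons":{"type":"number"}},"required":["deltas"]}

```bash
mkdir -p pics
cat > h.py <<'E'
from workcell import *
import numpy as np, cv2
def ray(n,u,v):
    c=get_calibration(n); f=210/np.tan(np.radians(c["fovy"])/2)
    d=np.array([(u-c["cx"])/f,(v-c["cy"])/f]); s=d.copy()
    for _ in range(30): s=d/(1+c["k1"]*(s@s))
    R=np.array(c["rotation"]); 
    return np.array(c["xyz"]), R.reshape(3,3)@np.array([s[0],s[1],1])
def onz(n,u,v,z):
    o,d=ray(n,u,v); return o+d*(z-o[2])/d[2]
def proj(n,p):
    c=get_calibration(n); f=210/np.tan(np.radians(c["fovy"])/2)
    q=np.array(c["rotation"]).reshape(3,3).T@(np.array(p)-c["xyz"]); s=q[:2]/q[2]; s=s*(1+c["k1"]*(s@s))
    return f*s+[c["cx"],c["cy"]]
E
python3 - <<'E'
from h import *
for n in("top","side"):
    print(get_calibration(n))
    cv2.imwrite(f"pics/{n}0.png",cv2.resize(grab_frame(n)[:,:,::-1],(800,600),interpolation=cv2.INTER_CUBIC))
print(observe())
E
```

```text
{'fovy': 53.636064025582236, 'cx': 284.8165628068629, 'cy': 216.78720689027887, 'k1': -0.04855660203446968, 'xyz': array([ 0.39982947, -0.04974628,  1.07841236]), 'rotation': array([-2.9982809 ,  0.01884448, -1.57968649])}
{'fovy': 47.537988392705934, 'cx': 272.58141699366195, 'cy': 216.23115593641515, 'k1': -0.10009772310503348, 'xyz': array([0.30510853, 0.9215201 , 1.03488267]), 'rotation': array([-2.34983623, -0.01082761, -2.88221924])}
{'clock': 0.1, 'qpos': array([ 1.10983301,  0.52198273, -0.03635525,  1.59993688,  0.02122227,
        1.02110103, -0.11281708]), 'qd': array([ 8.86362488e-04, -2.45990517e-03,  1.36348149e-04, -1.83101588e-03,
       -2.25201564e-03, -2.92185087e-05,  4.45181337e-04]), 'joint_efforts': array([ 2.58993845e-03, -9.28496075e+01,  1.98370121e+00, -3.70535409e+01,
        1.81168638e-02,  5.44619048e-03, -1.10232668e-05]), 'position': array([ 0.23792307, -0.57761879,  0.23077038]), 'tool_rot': array([-3.14055332e+00,  7.77323387e-05,  3.90770812e-01]), 'force': array([-0.36867152, -0.2117192 , -0.19305553]), 'moment': array([ 0.00284481, -0.0452654 ,  0.04129766]), 'finger_force': 0.0, 'grip_width': 0.08561918534898415}
```

View pics/top0.png

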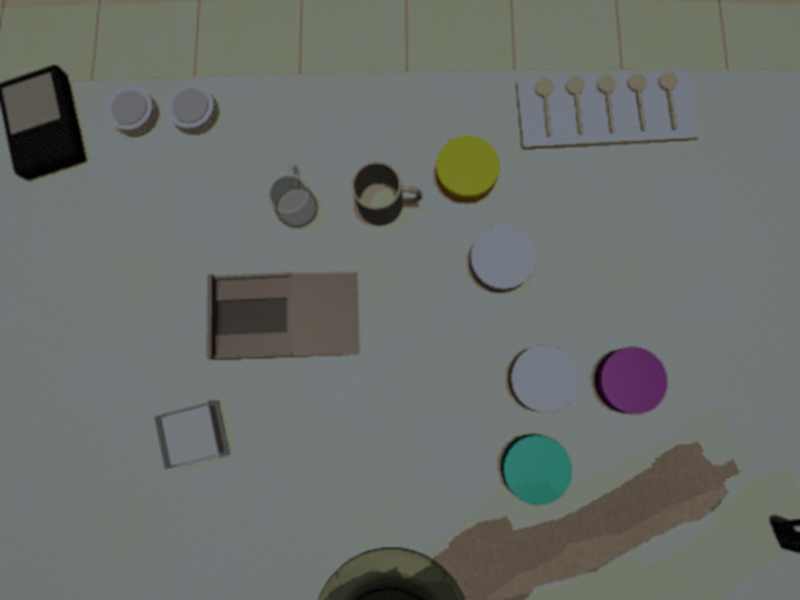

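View pics/side0.png

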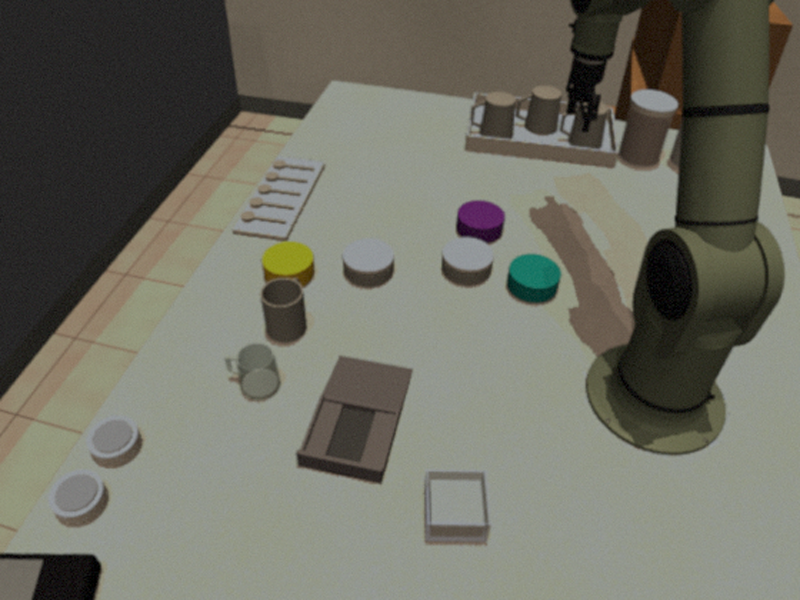

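The top view shows white tins at about (503,258) and (544,379) and the stand from (208,272) to (358,358), with the ramp to the right. The napkin box is near (190,435), the pitcher at (378,195) and the mug at (294,205). Next is an enlarged crop.

```bash
sed -i 's/^import numpy.*/import numpy as np, cv2\nfrom scipy.spatial.transform import Rotation as Ro/; s/R=np.array(c\["rotation"\]); /R=Ro.from_euler("xyz",c["rotation"]).as_matrix()/; s/R.reshape(3,3)@/R@/; s/np.array(c\["rotation"\]).reshape(3,3).T/Ro.from_euler("xyz",c["rotation"]).as_matrix().T/' h.py
python3 - <<'E'
from h import *
im=grab_frame("top")[:,:,::-1]
c=im[170:300,135:415]
c=cv2.convertScaleAbs(c,alpha=1.7)
cv2.imwrite("pics/crop1.png",cv2.resize(c,None,fx=2.857,fy=2.857,interpolation=cv2.INTER_CUBIC))
for n,b in(("A",(471,536,226,291)),("B",(511,577,346,412))):
    print(n,onz("top",(b[0]+b[1])/2/1.4286,(b[2]+b[3])/2/1.4286,.05))
for p in((358,272),(358,355)):print(onz("top",p[0]/1.4286,p[1]/1.4286,0))
for p in((208,275),(208,359)):print(onz("top",p[0]/1.4286,p[1]/1.4286,.04))
print("side")
for p in((368,258),(468,254)):print(onz("side",p[0]/1.4286,p[1]/1.4286,.05))
for p in((340,357),(412,369)):print(onz("side",p[0]/1.4286,p[1]/1.4286,0))
E
```

```text
A [ 0.63803575 -0.20358674  0.05      ]
B [ 0.42524235 -0.26651089  0.05      ]
[0.62744746 0.05937496 0.        ]
[0.47337587 0.05893568 0.        ]
[0.61732959 0.32701406 0.04      ]
[0.46586078 0.32108582 0.04      ]
side
[ 0.63797908 -0.18861311  0.05      ]
[ 0.42531385 -0.26258622  0.05      ]
[0.62378144 0.06565371 0.        ]
[0.47623732 0.05783647 0.        ]
```

View pics/crop1.png

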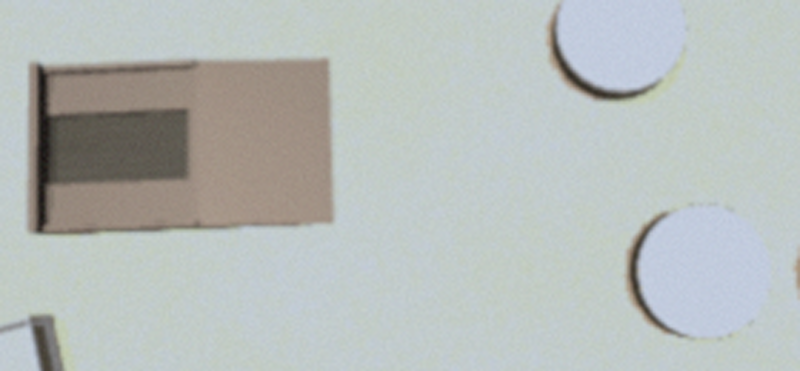

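The crop gives lid A centred at (621,28), lid B at (703,271), and the stand's foot edge from (329,59) to (333,221). I'll check the fit by projecting outlines into both views.

Run:
```python
from h import *
f=2.857
def cp(p):return 135+p[0]/f,170+p[1]/f
for p,z in(((621,28),.05),((703.5,271),.05),((329,59),0),((333,221),0),((29,63),.04),((31,232),.04)): print(np.round(onz("top",*cp(p),z),4))
out=[]
for n,b in(("top",(310,150,130,160)),("side",(225,155,130,60))):
    im=grab_frame(n)[:,:,::-1]; x,y,w,h=b
    if n=="side": h=60
    s=3
    c=cv2.resize(cv2.convertScaleAbs(im[y:y+h,x:x+w],alpha=1.6),None,fx=s,fy=s,interpolation=cv2.INTER_CUBIC)
    for (X,Y) in((.638,-.2016),(.4255,-.266)):
        t=np.linspace(0,2*np.pi,100)
        P=np.array([proj(n,(X+.058*np.cos(a),Y+.058*np.sin(a),.05)) for a in t])
        cv2.polylines(c,[np.int32((P-[x,y]+.5)*s-.5)],True,(0,0,255),1)
    out.append(c)
H=sum(o.shape[0] for o in out)
cv2.imwrite("pics/ov.png",cv2.hconcat([cv2.copyMakeBorder(o,0,480-o.shape[0],0,0,cv2.BORDER_CONSTANT) for o in out]))
```

```text
[ 0.641  -0.2035  0.05  ]
[ 0.4263 -0.2676  0.05  ]
[0.6268 0.0605 0.    ]
[0.4763 0.0564 0.    ]
[0.6185 0.3282 0.04  ]
[0.4661 0.3204 0.04  ]
```

View pics/ov.png

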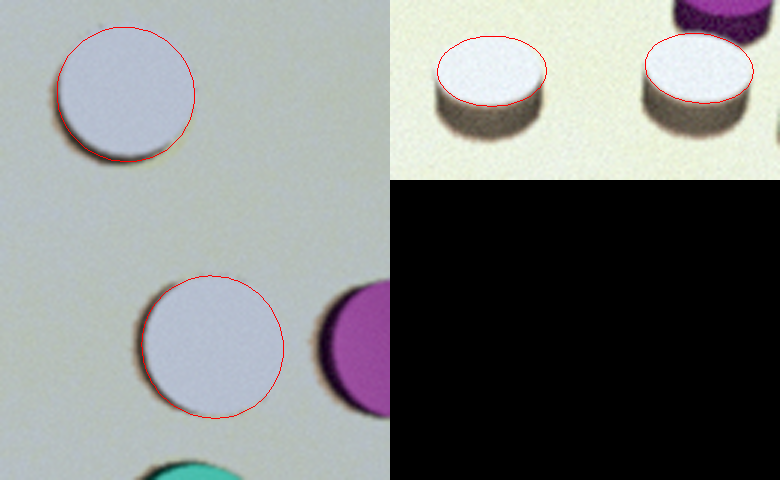

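Outlines match both views: tin A is at (.638,-.201), tin B at (.4255,-.265). The stand foot is at (.5515,.0585), heading about 91.8°. I'll go above B's rim.

Call:
{"op": "play_rows", "data": {
  "deltas": [
    [0.07,-0.06,0,0,0,0,1],
    [0.14,-0.12,0,0,0,0,1],
    [0.21,-0.18,0.02,0,0,0,1],
    [0.28,-0.25,0.06,0,0,0,1],
    [0.35,-0.31,0.12,0,0,0,1],
    [0.42,-0.37,0.2,0,0,0,1],
    [0.496,-0.436,0.28,0,0,0,1],
    [0.496,-0.436,0.3,0,0,0,1],
    [0.496,-0.436,0.32,0,0,0,1],
    [0.496,-0.436,0.32,0,0,0,1]
  ],
  "newtons": 20
}}

```text
clock: 1.25
position: [0.3839, -0.2813, 0.0702]
tool_rot: [-3.14, 0.002, 0.392]
force: [0.9, -0.7, 0.4]
grip_width: -0.0001
finger_force: 0.0
```

Call:
{"op": "play_rows", "data": {
  "deltas": [
    [0,0,0.01,0,0,0,1],
    [0,0,0.02,0,0,0,1],
    [0,0,0.03,0,0,0,1],
    [0,0,0.036,0,0,0,1],
    [0,0,0.04,0,0,0,1],
    [0,0,0.042,0,0,0,1],
    [0,0,0.042,0,0,0,1]
  ]
}}

```text
clock: 1.95
position: [0.3843, -0.2819, 0.0503]
tool_rot: [-3.142, 0.0, 0.391]
force: [0.7, -0.5, -0.4]
grip_width: -0.0002
finger_force: 0.0
```

Call:
{"op": "play_rows", "data": {
  "deltas": [
    [0,0,0.002,0,0,0,1],
    [0,0,0.003,0,0,0,1],
    [0,0,0.004,0,0,0,1],
    [0,0,0.004,0,0,0,1]
  ]
}}

```text
clock: 2.35
position: [0.383, -0.2826, 0.0488]
tool_rot: [-3.141, 0.002, 0.39]
force: [-10.5, -2.1, 20.4]
grip_width: 0.0002
finger_force: 10.3
```

Call:
{"op": "play_rows", "data": {
  "deltas": [
    [-0.002,0,-0.001,0,0,0,1],
    [-0.004,0,-0.001,0,0,0,1],
    [-0.006,0,0,0,0,0,1],
    [-0.008,0,0,0,0,0,1],
    [-0.01,0,0.001,0,0,0,1],
    [-0.012,0,0.001,0,0,0,1],
    [-0.012,0,0.001,0,0,0,1]
  ]
}}

```text
clock: 3.05
position: [0.3786, -0.2842, 0.0477]
tool_rot: [-3.141, 0.0, 0.391]
force: [0.9, 0.7, 1.2]
grip_width: 0.0001
finger_force: 0.5
```

Call:
{"op": "play_rows", "data": {
  "deltas": [
    [-0.001,0,0.001,0,0,0,1],
    [-0.002,0,0.002,0,0,0,1],
    [-0.002,0,0.003,0,0,0,1],
    [-0.002,0,0.003,0,0,0,1]
  ]
}}

```text
clock: 3.45
position: [0.3785, -0.2847, 0.047]
tool_rot: [3.14, -0.001, 0.391]
force: [-1.6, 3.2, 21.3]
grip_width: 0.0001
finger_force: 10.7
```

Run:
```python
from h import *
s=observe();print(s["position"],s["force"])
out=[]
for n,b in(("top",(330,220,100,90)),("side",(290,155,100,90))):
    x,y,w,h=b
    c=cv2.resize(cv2.convertScaleAbs(grab_frame(n)[y:y+h,x:x+w,::-1],alpha=1.6),None,fx=4,fy=4,interpolation=cv2.INTER_CUBIC)
    t=np.linspace(0,2*np.pi,100)
    P=np.array([proj(n,(.4255+.058*np.cos(a),-.265+.058*np.sin(a),.05)) for a in t])
    cv2.polylines(c,[np.int32((P-[x,y]+.5)*4-.5)],True,(0,0,255),1); out.append(c)
cv2.imwrite("pics/r1.png",cv2.hconcat(out))
```

```text
[ 0.37851168 -0.28473481  0.04702078] [-1.6347533   3.22043606 21.30229777]
```

View pics/r1.png

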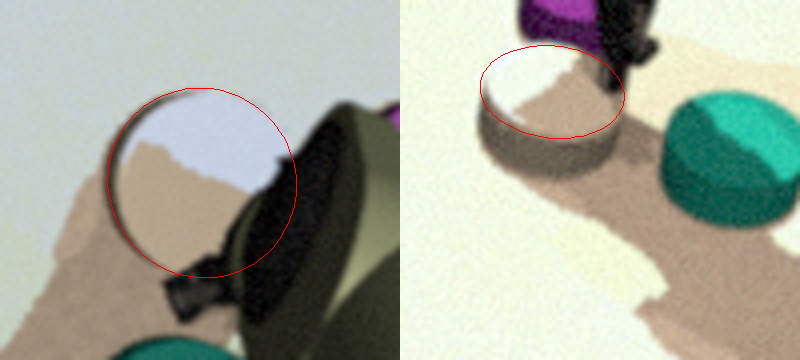

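Under load the lid sits at z≈.047, about 3 mm down, and looks shifted outward by 3–4 mm, so B appears to rock. I'll repeat the test on A for comparison.

Call:
{"op": "play_rows", "data": {
  "deltas": [
    [0,0,-0.02,0,0,0,1],
    [0,0,-0.06,0,0,0,1],
    [0.07,0.007,-0.08,0,0,0,1],
    [0.15,0.014,-0.08,0,0,0,1],
    [0.23,0.021,-0.08,0,0,0,1],
    [0.31,0.028,-0.08,0,0,0,1],
    [0.38,0.035,-0.08,0,0,0,1],
    [0.453,0.042,-0.07,0,0,0,1],
    [0.453,0.042,-0.04,0,0,0,1],
    [0.453,0.042,-0.03,0,0,0,1]
  ]
}}

```text
clock: 4.55
position: [0.5947, -0.2169, 0.0598]
tool_rot: [-3.14, 0.002, 0.392]
force: [-1.3, -0.2, 0.5]
grip_width: -0.0002
finger_force: 0.0
```

Call:
{"op": "play_rows", "data": {
  "deltas": [
    [0,0,0.01,0,0,0,1],
    [0,0,0.016,0,0,0,1],
    [0,0,0.02,0,0,0,1],
    [0,0,0.024,0,0,0,1],
    [0,0,0.024,0,0,0,1]
  ]
}}

```text
clock: 5.05
position: [0.5951, -0.2181, 0.0501]
tool_rot: [3.141, -0.0, 0.39]
force: [-4.7, 0.5, 9.3]
grip_width: 0.0001
finger_force: 4.8
```

Same outward easing as before.

Call:
{"op": "play_rows", "data": {
  "deltas": [
    [-0.002,0,0.001,0,0,0,1],
    [-0.004,0,0.001,0,0,0,1],
    [-0.006,0,0.002,0,0,0,1],
    [-0.008,0,0.002,0,0,0,1],
    [-0.01,0,0.003,0,0,0,1],
    [-0.012,0,0.003,0,0,0,1],
    [-0.014,0,0.003,0,0,0,1],
    [-0.014,0,0.003,0,0,0,1]
  ]
}}

```text
clock: 5.85
position: [0.5918, -0.2198, 0.0503]
tool_rot: [3.139, -0.006, 0.391]
force: [4.9, 5.9, 21.1]
grip_width: 0.0002
finger_force: 10.1
```

A doesn't give: 21 N at z=.0503. So A is steady and B is the rocker. Now I'll lift, turn to the stand's heading, open the fingers and go behind A.

Call:
{"op": "play_rows", "data": {
  "deltas": [
    [0,0,-0.08,0,0,0,1],
    [0,0,-0.16,0,0,-0.07,0.5],
    [0.01,0.03,-0.16,0,0,-0.14,0],
    [0.02,0.06,-0.16,0,0,-0.21,0],
    [0.03,0.09,-0.16,0,0,-0.28,0],
    [0.044,0.12,-0.16,0,0,-0.35,0],
    [0.044,0.141,-0.16,0,0,-0.42,0],
    [0.044,0.141,-0.16,0,0,-0.49,0],
    [0.044,0.141,-0.16,0,0,-0.56,0],
    [0.044,0.141,-0.16,0,0,-0.578,0]
  ]
}}

```text
clock: 6.85
position: [0.6358, -0.2776, 0.128]
tool_rot: [3.141, 0.0, 1.606]
force: [-0.5, -1.4, 0.1]
grip_width: 0.0852
finger_force: 0.0
```

Call:
{"op": "play_rows", "data": {
  "deltas": [
    [0,0.006,0.08,0,0,0,0],
    [0,0.006,0.16,0,0,0,0],
    [0,0.006,0.21,0,0,0,0],
    [0,0.006,0.23,0,0,0,0],
    [0,0.006,0.232,0,0,0,0],
    [0.02,0.006,0.232,0,0,0,0],
    [0.035,0.006,0.232,0,0,0,0],
    [0.045,0.006,0.232,0,0,0,0],
    [0.05,0.006,0.232,0,0,0,0]
  ]
}}

```text
clock: 7.75
position: [0.6391, -0.2516, 0.013]
tool_rot: [3.14, 0.001, 1.602]
force: [1.7, -2.8, 2.4]
grip_width: 0.0857
finger_force: 1.8
```

```bash
cat > look.py <<'E'
from h import *
import sys
s=observe();print(s["position"],s["force"])
out=[]
for n,b in(("top",(130,150,280,150)),("side",(190,140,200,210))):
    x,y,w,h=b; k=1.4 if n=="top" else 2
    out.append(cv2.resize(cv2.convertScaleAbs(grab_frame(n)[y:y+h,x:x+w,::-1],alpha=1.6),(400,int(h*400/w)),interpolation=cv2.INTER_CUBIC))
cv2.imwrite(sys.argv[1],cv2.hconcat([cv2.copyMakeBorder(o,0,430-o.shape[0],0,0,cv2.BORDER_CONSTANT) for o in out]))
E
python3 look.py pics/p1.png
```

```text
[ 0.63911464 -0.25158145  0.0130045 ] [ 1.68000998 -2.76171869  2.35307697]
```

View pics/p1.png

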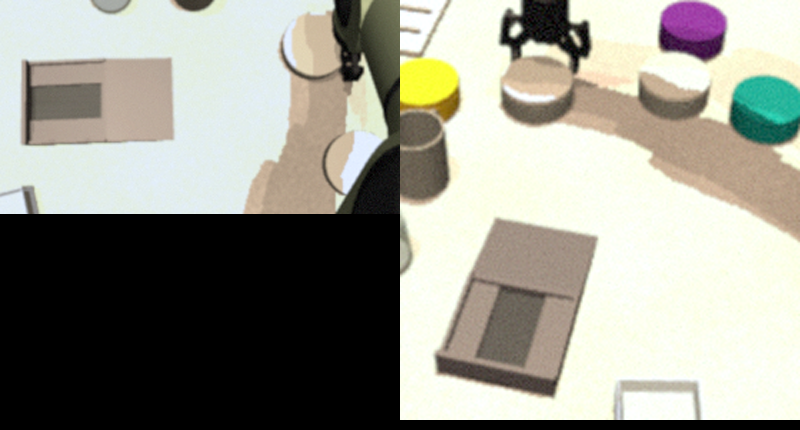

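A is nestled between the fingers. I'll push it diagonally onto the ramp axis.

Call:
{"op": "play_rows", "data": {
  "deltas": [
    [0.015,0,0,0,0,0,0],
    [0.03,-0.005,0,0,0,0,0],
    [0.05,-0.015,0,0,0,0,0],
    [0.07,-0.026,0,0,0,0,0],
    [0.09,-0.037,0,0,0,0,0],
    [0.11,-0.048,0,0,0,0,0],
    [0.13,-0.059,0,0,0,0,0],
    [0.15,-0.07,0,0,0,0,0],
    [0.17,-0.08,0,0,0,0,0],
    [0.19,-0.09,0,0,0,0,0]
  ]
}}

```text
clock: 8.85
position: [0.5899, -0.1577, 0.0118]
tool_rot: [-3.142, 0.0, 1.601]
force: [3.1, -4.0, 3.9]
grip_width: 0.0853
finger_force: 2.9
```

Call:
{"op": "play_rows", "data": {
  "deltas": [
    [0.02,-0.01,0,0,0,0,0],
    [0.04,-0.02,0,0,0,0,0],
    [0.06,-0.03,0,0,0,0,0],
    [0.08,-0.04,0,0,0,0,0],
    [0.1,-0.05,0,0,0,0,0],
    [0.12,-0.058,0,0,0,0,0],
    [0.14,-0.064,0,0,0,0,0],
    [0.16,-0.066,0,0,0,0,0],
    [0.175,-0.066,0,0,0,0,0],
    [0.178,-0.066,0,0,0,0,0]
  ]
}}

```text
clock: 9.85
position: [0.5545, -0.0692, 0.0117]
tool_rot: [-3.141, -0.0, 1.603]
force: [-0.7, -3.5, 3.5]
grip_width: 0.0856
finger_force: 2.6
```

```bash
python3 look.py pics/p2.png
```

```text
[ 0.55445985 -0.06919614  0.01168964] [-0.66638126 -3.51697538  3.50443082]
```

View pics/p2.png

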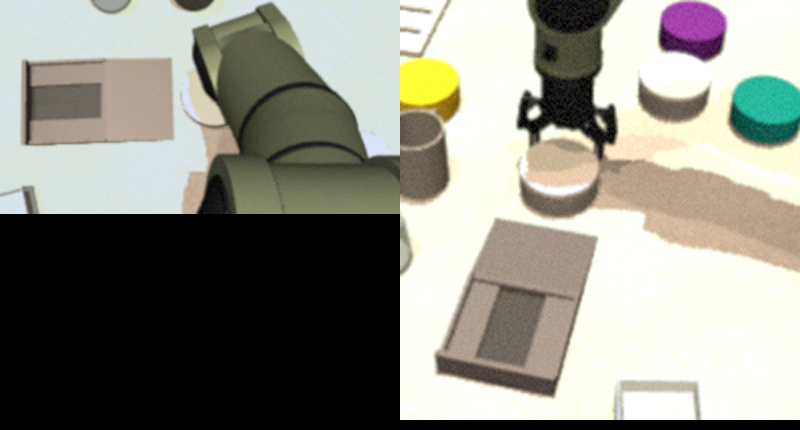

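Tin is centred before the ramp. I'll push up, rising with the slope.

Call:
{"op": "play_rows", "data": {
  "deltas": [
    [0.028,0.001,0,0,0,0,0],
    [0.056,0.002,0,0,0,0,0],
    [0.084,0.002,0,0,0,0,0],
    [0.112,0.002,-0.001,0,0,0,0],
    [0.14,0.002,-0.004,0,0,0,0],
    [0.168,0.002,-0.007,0,0,0,0],
    [0.196,0.002,-0.011,0,0,0,0],
    [0.224,0.002,-0.015,0,0,0,0],
    [0.252,0.002,-0.019,0,0,0,0],
    [0.28,0.002,-0.023,0,0,0,0]
  ]
}}

```text
clock: 10.95
position: [0.5513, 0.0706, 0.0235]
tool_rot: [-3.142, -0.0, 1.601]
force: [0.6, -3.3, -0.7]
grip_width: 0.0855
finger_force: 1.9
```

Call:
{"op": "play_rows", "data": {
  "deltas": [
    [0.024,0,-0.004,0,0,0,0],
    [0.048,0,-0.008,0,0,0,0],
    [0.072,0,-0.012,0,0,0,0],
    [0.096,0,-0.016,0,0,0,0],
    [0.12,0,-0.018,0,0,0,0],
    [0.144,0,-0.02,0,0,0,0],
    [0.168,0,-0.02,0,0,0,0],
    [0.192,0,-0.02,0,0,0,0]
  ]
}}

```text
clock: 11.75
position: [0.5483, 0.1666, 0.0333]
tool_rot: [-3.141, -0.0, 1.601]
force: [-0.3, -1.2, -2.0]
grip_width: 0.0855
finger_force: 1.5
```

```bash
python3 look.py pics/p3.png
```

```text
[0.54830038 0.16655189 0.0332883 ] [-0.30321649 -1.23057976 -2.00169007]
```

View pics/p3.png

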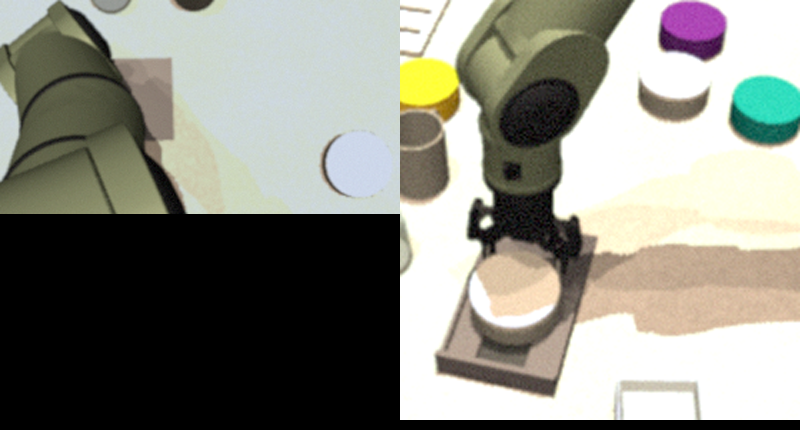

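The tin is over the lip, still about 36 mm short. Pushing the rest.

Call:
{"op": "play_rows", "data": {
  "deltas": [
    [0.02,0,0,0,0,0,0],
    [0.04,0,0,0,0,0,0],
    [0.055,0,0,0,0,0,0],
    [0.066,0,0,0,0,0,0],
    [0.073,0,0,0,0,0,0],
    [0.078,0,0,0,0,0,0],
    [0.078,0,0,0,0,0,0]
  ]
}}

```text
clock: 12.55
position: [0.5473, 0.2046, 0.0333]
tool_rot: [3.142, -0.0, 1.601]
force: [0.0, -1.5, -2.0]
grip_width: 0.0853
finger_force: 0.9
```

Call:
{"op": "play_rows", "data": {
  "deltas": [
    [-0.01,0,0,0,0,0,0],
    [-0.03,0,0,0,0,0,0],
    [-0.06,0,0,0,0,0,0],
    [-0.08,0,-0.05,0,0,0,0],
    [-0.1,0,-0.13,0,0,0,0],
    [-0.15,0,-0.21,0,0,0,0],
    [-0.22,0,-0.3,0,0,0,0],
    [-0.3,-0.05,-0.3,0,0,0,0],
    [-0.38,-0.1,-0.3,0,0,0,0],
    [-0.44,-0.15,-0.3,0,0,0,0]
  ]
}}

```text
clock: 13.55
position: [0.4775, -0.0218, 0.1836]
tool_rot: [3.141, 0.001, 1.598]
force: [1.1, -0.1, 0.1]
grip_width: 0.0854
finger_force: 0.0
```

Run:
```python
from h import *
print(observe()["position"])
out=[]
B=np.array([.5453,.2524])
for n,b in(("top",(135,170,120,100)),("side",(200,240,100,100))):
    x,y,w,h=b;k=400/w
    c=cv2.resize(cv2.convertScaleAbs(grab_frame(n)[y:y+h,x:x+w,::-1],alpha=1.6),(400,int(h*k)),interpolation=cv2.INTER_CUBIC)
    for z in(.064,):
        P=np.array([proj(n,(B[0]+.058*np.cos(a),B[1]+.058*np.sin(a),z)) for a in np.linspace(0,2*np.pi,100)])
        cv2.polylines(c,[np.int32((P-[x,y]+.5)*k-.5)],True,(0,0,255),1)
    out.append(c)
cv2.imwrite("pics/f.png",cv2.hconcat([cv2.copyMakeBorder(o,0,400-o.shape[0],0,0,cv2.BORDER_CONSTANT) for o in out]))
```

```text
[ 0.47745811 -0.02177566  0.18357459]
```

View pics/f.png

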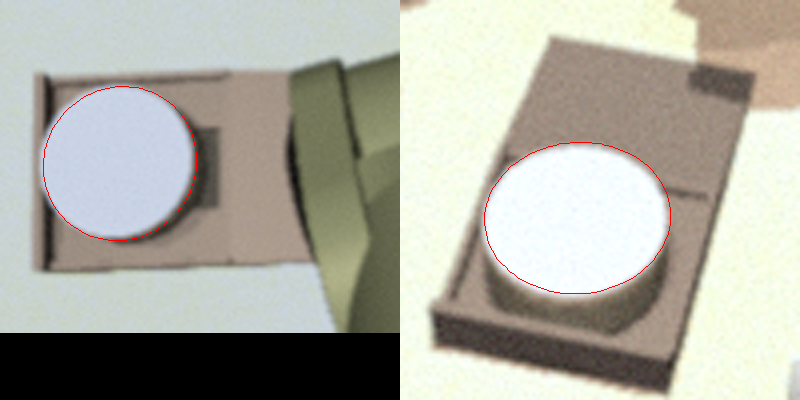

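```bash
python3 -c "
from workcell import *
print(job_done())"
```

```text
the job is handed in; nothing more can be done
None
```

I made the tin nearer the robot rock (its lid dropped about 3 mm under the press) and left it upright in place, pushed the steady tin over the lip to stand flat at the bed's centre, and handed the job in; no verdict came back.

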